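# Hand-test rebuilt clutch slave cylinders and reject the one that binds

## Task

Try out the three rebuilt clutch slave cylinders standing in the wooden block: push each piston rod down through its stroke, and where it runs freely leave it pushed fully home and the cylinder seated in its hole. If a rod goes tight part way, stop at once without forcing it, take that cylinder out of the block and set it down in the orange bin, without dropping it. Do not disturb the other things on the bench.

Things in the scene. Friction and masses are not known exactly. Their poses are not given: they have to be found in the camera images.
- slave_a: Clutch slave cylinder of cast aluminium, upright, rod on top; the three look alike. Origin: centre of its underside, z up; 0.33 to 0.5 kg. Closed end 34 mm in diameter from 0 to 35 mm up, hanging loosely in the block's hole; flange 35 to 42 mm up, 44 mm round, resting on the block, with two bolt ears 39 mm out along +y and -y; barrel 42 to 80 mm up; dust boot to 86 mm; then the rod.
- slave_a_grip (a point): On the axis of the barrel, 67 mm above the cylinder's origin: where to grip it. Barrel 36 mm in diameter, 38 mm tall, its top 13 mm above this point, the flange 25 mm below. Take it with fingers on its +x and -x sides: a hose port stands 32 mm out on +y, a bleed nipple 32 mm out on -y.
- rod_a_tip (a point): Top centre of the 16 mm wide steel button on the rod; push straight down. 116 mm above the cylinder's origin fully out, 90 mm fully home (starts up to 4 mm in); stays where left. Sound: drags an even 4 to 8 N to a firm stop at home. Swollen seal: as free for a third of the stroke, then climbs some 2 N per mm and springs back a little. Over 25 N on any rod ruins the seal.
- slave_b: Clutch slave cylinder of cast aluminium, upright, rod on top; the three look alike. Origin: centre of its underside, z up; 0.33 to 0.5 kg. Closed end 34 mm in diameter from 0 to 35 mm up, hanging loosely in the block's hole; flange 35 to 42 mm up, 44 mm round, resting on the block, with two bolt ears 39 mm out along +y and -y; barrel 42 to 80 mm up; dust boot to 86 mm; then the rod.
- slave_b_grip (a point): On the axis of the barrel, 67 mm above the cylinder's origin: where to grip it. Barrel 36 mm in diameter, 38 mm tall, its top 13 mm above this point, the flange 25 mm below. Take it with fingers on its +x and -x sides: a hose port stands 32 mm out on +y, a bleed nipple 32 mm out on -y.
- rod_b_tip (a point): Top centre of the 16 mm wide steel button on the rod; push straight down. 116 mm above the cylinder's origin fully out, 90 mm fully home (starts up to 4 mm in); stays where left. Sound: drags an even 4 to 8 N to a firm stop at home. Swollen seal: as free for a third of the stroke, then climbs some 2 N per mm and springs back a little. Over 25 N on any rod ruins the seal.
- slave_c: Clutch slave cylinder of cast aluminium, upright, rod on top; the three look alike. Origin: centre of its underside, z up; 0.33 to 0.5 kg. Closed end 34 mm in diameter from 0 to 35 mm up, hanging loosely in the block's hole; flange 35 to 42 mm up, 44 mm round, resting on the block, with two bolt ears 39 mm out along +y and -y; barrel 42 to 80 mm up; dust boot to 86 mm; then the rod.
- slave_c_grip (a point): On the axis of the barrel, 67 mm above the cylinder's origin: where to grip it. Barrel 36 mm in diameter, 38 mm tall, its top 13 mm above this point, the flange 25 mm below. Take it with fingers on its +x and -x sides: a hose port stands 32 mm out on +y, a bleed nipple 32 mm out on -y.
- rod_c_tip (a point): Top centre of the 16 mm wide steel button on the rod; push straight down. 116 mm above the cylinder's origin fully out, 90 mm fully home (starts up to 4 mm in); stays where left. Sound: drags an even 4 to 8 N to a firm stop at home. Swollen seal: as free for a third of the stroke, then climbs some 2 N per mm and springs back a little. Over 25 N on any rod ruins the seal.
- block: Hardwood block screwed to the bench, 90 (x) by 290 (y) by 50 mm high, origin under its centre. Three blind holes 37 mm wide and 42 mm deep in a row along its y axis, 95 mm apart, the middle one at its centre; a cylinder stands in each. Seated, a cylinder's origin is 15 mm above the bench. Which cylinder stands in which hole changes.
- bin: The scrap bin: open orange plastic box fixed on the bench, 200 (x) by 150 (y) by 70 mm high outside, walls and floor 4 mm thick; origin under its centre. Empty at the start; it may stand on either side of the block.
- screwdriver: Bystander: screwdriver lying beyond the block and bin, origin under its middle. Not to be disturbed.
- spanner: Bystander: open spanner lying beyond the block and bin, origin under its middle. Not to be disturbed.
- grease: Bystander: grease jar 60 mm wide, 45 mm high, origin under its centre. Not to be disturbed.
- bush: Bystander: rubber suspension bush 48 mm wide, 36 mm high, origin under its centre. Not to be disturbed.
Mind the look-alikes: they are no part of the job. What is shaped like the slave_b but yellow is not meant.

How it is judged (in metres and radians):
On the way:
1. while it stands in the block, the rod of the cylinder that binds has been pushed through its free travel to where it goes tight (8 mm or more in) (z of rod_c_tip in the frame of slave_c below 0.108 m and distance of slave_c from where it was at the start of the episode below 0.008 m), for 0.1 s.
At the end, for the whole second after the job is handed in: Both free-running cylinders (slave_a, slave_b) stand seated in their holes, within 6 mm of where they stood and upright within 0.08 rad, with rods fully home (within 2.5 mm); the binding one (slave_c) is at rest inside the orange bin, standing or lying (z of rod_a_tip in the frame of slave_a below 0.0925 m and distance of each of slave_a, slave_b from where it was at the start of the episode below 0.006 m and angle between each of slave_a, slave_b's own z axis and vertical below 0.08 rad and z of rod_b_tip in the frame of slave_b below 0.0925 m and x of slave_c in the frame of bin between -0.096 and 0.096 m and y of slave_c in the frame of bin between -0.071 and 0.071 m and z of slave_c in the frame of bin below 0.06 m and linear speed of each of slave_a, slave_b, slave_c below 0.02 m/s); the robot touches nothing.
It fails at once if a rod is pushed with more than 25 N (contact force between any of rod_a, rod_b, rod_c and the fingers above 25 N or contact force between any of rod_a, rod_b, rod_c and the arm above 25 N).
It fails at once if the rejected cylinder is dropped or thrown (faster than 0.8 m/s while not held, a fall of some 30 mm) (linear speed of slave_c above 0.8 m/s and contact force between slave_c and the fingers below 0.5 N).
It fails at once if the screwdriver, spanner, grease jar or bush is shifted by more than 20 mm (distance of any of screwdriver, spanner, grease, bush from where it was at the start of the episode above 0.02 m).
It also fails if it takes over 61 s, if anything falls off the work surface, if the arm or the gripper's body presses on something with over 40 N, if the wrist force passes 120 N, or if a joint passes its speed limit or range.

## Robot

A 6-joint arm with a two-finger parallel gripper is mounted at the origin on the work surface. World frame = base frame: x ahead of the robot, y to its left, z up, the work surface at z = 0. Lengths are in mm, angles in rad, forces in N, time in s.
With the tool pointing down it reaches from about 400 to 925 mm from the base axis. Payload 12.5 kg.
Tool frame: the origin (TCP) lies midway between the tips of the shut fingers; the grasp point (between the pads) lies 19 mm behind it; z points along the fingers, y is the direction in which the jaws open and shut (so a half turn about z gives the same grasp; the last joint's range is limited). The gripper opens to 95 mm and grips with 3 to 60 N. Pads are 20 mm wide; open, the fingers measure 119 mm over their backs; the gripper's body (75 mm by 180 mm) begins 59 mm behind the grasp point.
Start: joints at [-1.25, 0.491, 1.559, -0, 1.092, -0.106], TCP at [258.749, -568.943, 214.661] pointing down, gripper open.
Joint ranges: [-3.1, 3.1], [-0.84, 2.19], [0.05, 2.79], [-1.13, 4.28], [0.06, 2.93], [-2.69, 2.69]. Speed limits (rad/s): [2.22, 2.22, 2.79, 3.14, 3.14, 3.14].

## Interface

Orientations are given as [roll, pitch, yaw] about the fixed x, y, z axes, in that order (R = Rz(yaw) Ry(pitch) Rx(roll)).
In Python, from cell import * gives the robot as it stands. The module is installed in compiled form; this text tells all that it offers.
- The arm moves only by the tool carry_out, never from a script. Its argument "moves" is a list of rows, each an object of numbers: "dx", "dy", "dz": the shift along the tool's x, y, z in m; "twist": the turn about the tool's z in degrees. A call has 1 to 5 rows; each row is the pose to reach, as a shift and turn from the pose commanded when the call began, along the tool's axes at that moment; what a row does not reach only later rows make up. A row lasts 1/10 s, in which the tool goes at most 50 mm and 8.59 degrees, less where a joint would pass 70% of its speed; a pose out of reach is approached as far as the arm can. A call with a gripper value outside its range is refused whole. "grip" is the finger opening in m, from 0 to 0.0951, set as the call begins (left out, the last holds). The fingers move at their own pace and stop on an object; the grip force is fixed at half the most. Time passes only in rows, so rows that repeat a pose let the fingers close. It gives the time, the measured TCP pose, the force and the opening at its end, in the units of the state.
- state(): the state, without advancing time (a new reading comes with each control period).
- read_camera(name): name is "scene" or "side" or "wrist"; returns (picture, depth): 420x560x3 uint8, red, green, blue; 420x560 float32, mm along the optical axis (not along the pixel's ray), 0 where there is no reading.
- camera_info(name): a dict with "mtx" (3x3 intrinsics, pixels), "R" (3x3) and "t" (3): a world point X has camera coordinates R X + t. Camera axes: x right, y down, z forward; pixel columns grow to the right and rows downward; lengths in mm; the calibration is good to about 2 mm. A picture is of the moment at which its call begins: read the wrist's pose just before it. camera_info takes no time and is no camera call; for the wrist camera it gives the pose at the moment of the call.
- job_done(): hands the job in, once; it reports no verdict.
The state is a dict: "t": time; "joints": joint angles; "qvel": joint speeds; "tau": joint torques, N m; "eef_pos": TCP position; "tcp_rot": TCP orientation; "ft_force": force on the tool from outside, world axes, zero at the start; "moment": the same for the moment, N m; "opening": opening from 0.0 (shut) to 1.0 (fully open).
Only numpy, scipy, OpenCV 4.12 (cv2) and the standard library are available. Lean on these libraries where they do the work, as an engineer would, in place of code of your own. Each camera call takes 0.05 s, during which the arm holds its last target. There are 200 camera calls.

## Working session

There is one attempt and no reset: what is moved stays moved. The work goes in short steps, Python scripts to look and compute and a tool call to move; the robot and the scene stay as the last step left them, time stands still between calls to the robot, and variables do not carry over. Pictures are saved under pics/ and viewed, about 8 in all and at most 12, crops included, and the job is handed in when it is done.

Besides the shell and the picture viewer there is one more tool, called after "Call:" as name(argument=value, ...), one argument or row to a line, values as JSON. carry_out: Moves the arm, as the interface text tells. Its arguments: {"type":"object","properties":{"moves":{"type":"array","items":{"type":"object","properties":{"dx":{"type":"number"},"dy":{"type":"number"},"dz":{"type":"number"},"twist":{"type":"number"}}}},"grip":{"type":"number"}},"required":["moves"]}

```bash
mkdir -p pics; python3 - <<'E'
from cell import *
import cv2,numpy as np
print(state())
for n in("scene","side"):
    p,d=read_camera(n); np.savez(f"{n}.npz",p=p,d=d,**camera_info(n))
    cv2.imwrite(f"pics/{n}0.png",p[:,:,::-1]); c=camera_info(n); print(n,(-c["R"].T@c["t"]).round(),c["R"].round(2).tolist())
E
```

```text
{'t': 0.0, 'joints': array([-1.24961190e+00,  4.91583214e-01,  1.55947973e+00, -5.40828869e-06,
        1.09171039e+00, -1.05594250e-01]), 'qvel': array([ 0.00036381,  0.00049231,  0.00049402,  0.000158  , -0.00148808,
       -0.00041723]), 'tau': array([-3.53920208e-03, -6.12651086e+01, -2.58190691e+01,  6.90905121e-02,
        4.81812540e-02, -1.16379547e-04]), 'eef_pos': array([ 258.65256143, -568.67993846,  214.03663105]), 'tcp_rot': array([-3.14041804e+00, -1.19672296e-04,  4.26781106e-01]), 'ft_force': array([ 0.43890867, -0.39987192, -0.02002799]), 'moment': array([-0.01068466, -0.00365848, -0.01464543]), 'opening': 1.0021498689849655}
scene [1409. -110.  872.] [[0.16, 0.99, -0.02], [0.68, -0.13, -0.72], [-0.71, 0.11, -0.69]]
side [271. 668. 642.] [[-0.88, -0.48, 0.0], [-0.28, 0.52, -0.81], [0.39, -0.71, -0.59]]
```

View pics/scene0.png

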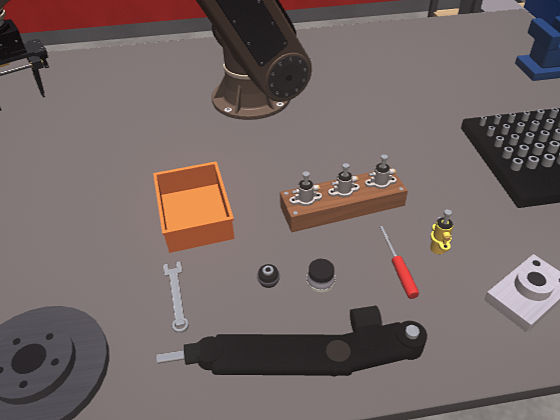

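View pics/side0.png

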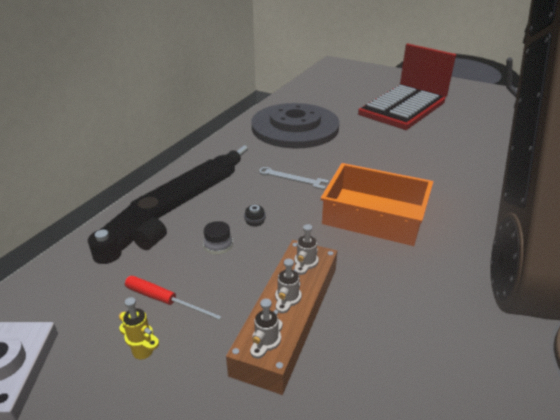

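Scene view: the block with three cylinders is around (345,195), rod buttons at about (306,176), (345,168) and (384,158). The orange bin is at (193,205), the yellow decoy at (443,232). Next I'll measure the block, bin and rods.

```bash
cat > h.py <<'E'
import cv2,numpy as np
def cloud(p,d,c):
    v,u=np.mgrid[:p.shape[0],:p.shape[1]]; K=c["mtx"]
    X=np.stack([(u-K[0,2])/K[0,0]*d,(v-K[1,2])/K[1,1]*d,d],-1)
    return (X-c["t"])@c["R"]
E
python3 - <<'E'
from h import *
for n in("scene","side"):
    c=np.load(n+".npz"); p,d=c["p"],c["d"]; W=cloud(p,d,c); h=cv2.cvtColor(p,cv2.COLOR_RGB2HSV)
    ok=d>0
    org=ok&(h[...,0]>6)&(h[...,0]<16)&(h[...,1]>200)&(h[...,2]>130)
    x,y,z=W[...,0],W[...,1],W[...,2]
    print(n,"bench z",np.median(z[ok&(abs(z)<15)]))
    near=lambda a,b:(x>a[0])&(x<a[1])&(y>b[0])&(y<b[1])
    wood=ok&(abs(z-50)<4)&(h[...,0]<16)&(h[...,1]>100)&near((350,850),(-300,500))
    # split orange bin / wood by largest component
    for nm,m in(("bin",org&(z>62)&(z<78)),("wood",wood)):
        m=cv2.morphologyEx(m.astype(np.uint8),cv2.MORPH_CLOSE,np.ones((9,9)))*ok
        k,l,s,ce=cv2.connectedComponentsWithStats(m.astype(np.uint8))
        for i in range(1,k):
            if s[i,4]>150:
                q=W[l==i]; q=q[abs(q[:,2]-(70 if nm=="bin" else 50))<6]
                print(nm,s[i],cv2.minAreaRect(q[:,:2].astype(np.float32)),np.median(q[:,2]))
    m=(ok&(z>118)&(z<150)&near((400,900),(-300,500))).astype(np.uint8)
    k,l,s,ce=cv2.connectedComponentsWithStats(m)
    for i in range(1,k):
        if s[i,4]>8:
            q=W[l==i]; t=q[q[:,2]>np.percentile(q[:,2],90)-4]; print("rod",ce[i].round(),s[i,4],t.mean(0).round(1),q[:,2].max().round(1))
E
```

```text
scene bench z 0.33840936719162756
wood [158 168  59  20 196] ((411.1374206542969, -203.08544921875), (26.841588973999023, 144.78671264648438), 12.592348098754883) 49.64154197625195
wood [ 280  172  127   47 2118] ((535.7078857421875, 162.03790283203125), (97.17398071289062, 290.2216491699219), 8.083208084106445) 50.24525657127571
wood [166 214  67  26 213] ((601.1941528320312, -179.9412078857422), (34.16926193237305, 149.07357788085938), 18.020082473754883) 49.77765431462432
rod [384. 158.] 44 [523.3 256.6 130.4] 134.1
rod [346. 166.] 40 [535.9 162.6 129.5] 132.4
rod [306. 174.] 43 [549.   68.6 129.7] 132.3
side bench z -0.9394960174460619
wood [341 171  86  19 290] ((511.68304443359375, -264.7105712890625), (191.5348358154297, 25.39495277404785), 10.846778869628906) 49.80276113429295
wood [323 177  97  51 405] ((498.47430419921875, -176.05014038085938), (198.01638793945312, 125.13921356201172), 5.661849021911621) 50.37699237914676
wood [ 227  241  110  136 4301] ((532.595703125, 162.70860290527344), (90.237060546875, 291.23150634765625), 7.701589584350586) 49.04983344580198
rod [307. 228.] 68 [545.4  68.6 128.6] 131.0
rod [288. 263.] 79 [532.7 162.8 128.1] 130.2
rod [265. 304.] 104 [520.  256.6 129.9] 132.7
```

```bash
cat >> h.py <<'E'
from scipy.spatial.transform import Rotation as Ro
def go(pos,yaw=None):
    "tool-frame shift (m) and twist (deg) from the measured pose"
    from cell import state
    s=state(); R=Ro.from_euler("xyz",s["tcp_rot"])
    d=R.inv().apply(np.array(pos)-s["eef_pos"])/1000
    tw=0 if yaw is None else (np.degrees(s["tcp_rot"][2])-yaw+180)%360-180
    print("t",round(s["t"],2),"at",s["eef_pos"].round(1),np.degrees(s["tcp_rot"]).round(2),"F",s["ft_force"].round(2),"->",d.round(4),"twist",round(tw,2))
E
python3 -c "
from h import *
go((534,100,260),97.7)"
```

```text
t 0.1 at [ 258.7 -568.7  214.1] [-179.94   -0.     24.46] F [-0.44  0.45  0.38] -> [ 0.5275 -0.4948 -0.0454] twist -73.24
```

Call:
carry_out(
  moves=[
    {"dx": 0.528, "dy": -0.495, "dz": -0.045, "twist": -73},
    {"dx": 0.528, "dy": -0.495, "dz": -0.045, "twist": -73},
    {"dx": 0.528, "dy": -0.495, "dz": -0.045, "twist": -73},
    {"dx": 0.528, "dy": -0.495, "dz": -0.045, "twist": -73},
    {"dx": 0.528, "dy": -0.495, "dz": -0.045, "twist": -73},
  ],
  grip=0,
)

```text
t: 0.6
eef_pos: [354.0, -336.3, 230.1]
tcp_rot: [-3.141, -0.0, 1.183]
ft_force: [0.8, -1.0, 0.2]
opening: 0.636
```

```bash
python3 -c "
from h import *
go((534,100,260),97.7)"
```

```text
t 0.6 at [ 354.  -336.3  230.1] [-1.7998e+02 -1.0000e-02  6.7750e+01] F [ 0.8  -0.98  0.22] -> [ 0.4719  0.0014 -0.0298] twist -29.95
```

Call:
carry_out(
  moves=[
    {"dx": 0.472, "dy": 0.001, "dz": -0.03, "twist": -30},
    {"dx": 0.472, "dy": 0.001, "dz": -0.03, "twist": -30},
    {"dx": 0.472, "dy": 0.001, "dz": -0.03, "twist": -30},
    {"dx": 0.472, "dy": 0.001, "dz": -0.03, "twist": -30},
    {"dx": 0.472, "dy": 0.001, "dz": -0.03, "twist": -30},
  ],
)

```text
t: 1.1
eef_pos: [450.4, -106.0, 246.2]
tcp_rot: [3.142, 0.0, 1.703]
ft_force: [1.6, -0.8, -0.8]
opening: 0.217
```

```bash
python3 -c "
from h import *
go((534,100,260),97.7)"
```

```text
t 1.1 at [ 450.4 -106.   246.2] [1.800e+02 1.000e-02 9.757e+01] F [ 1.59 -0.79 -0.82] -> [ 0.1932  0.1101 -0.0139] twist -0.13
```

Call:
carry_out(
  moves=[
    {"dx": 0.193, "dy": 0.11, "dz": -0.014},
    {"dx": 0.193, "dy": 0.11, "dz": -0.014},
    {"dx": 0.193, "dy": 0.11, "dz": -0.014},
    {"dx": 0.193, "dy": 0.11, "dz": -0.014},
    {"dx": 0.193, "dy": 0.11, "dz": -0.014},
  ],
)

```text
schema error: expected keys dx, dy, dz, twist
```

```bash
python3 - <<'E'
from cell import *
from h import *
go((534,100,260),97.7)
c=camera_info("wrist"); p,d=read_camera("wrist"); np.savez("w1.npz",p=p,d=d,**c); cv2.imwrite("pics/w1.png",p[:,:,::-1])
print((-c["R"].T@c["t"]).round(1),c["R"].round(2).tolist())
E
```

```text
t 1.1 at [ 450.4 -106.   246.2] [1.800e+02 1.000e-02 9.757e+01] F [ 1.59 -0.79 -0.82] -> [ 0.1932  0.1101 -0.0139] twist -0.13
[442.3 -32.7 416.4] [[0.99, 0.13, 0.0], [0.13, -0.96, 0.26], [0.03, -0.26, -0.97]]
```

View pics/w1.png

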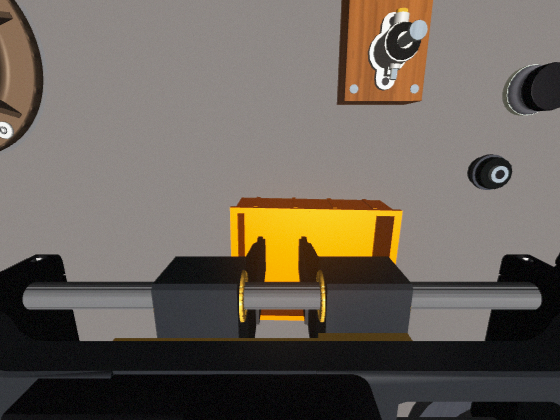

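The wrist view shows the −y cylinder at (400,45), bush (490,172) and bin (316,250). The move was refused because `twist` is required in every row. The ears look turned relative to the block, so I'll measure each cylinder's yaw.

Call:
carry_out(
  moves=[
    {"dx": 0.193, "dy": 0.11, "dz": -0.074, "twist": 0},
    {"dx": 0.193, "dy": 0.11, "dz": -0.074, "twist": 0},
    {"dx": 0.193, "dy": 0.11, "dz": -0.074, "twist": 0},
    {"dx": 0.193, "dy": 0.11, "dz": -0.074, "twist": 0},
    {"dx": 0.193, "dy": 0.11, "dz": -0.074, "twist": 0},
  ],
)

```text
t: 1.65
eef_pos: [534.8, 100.2, 320.8]
tcp_rot: [3.141, -0.0, 1.702]
ft_force: [-0.0, -0.7, -0.5]
opening: 0.007
```

```bash
python3 - <<'E'
from cell import *
from h import *
read_camera("wrist"); read_camera("wrist")
go((534,100,320),97.7)
c=camera_info("wrist"); p,d=read_camera("wrist"); np.savez("w2.npz",p=p,d=d,**c); cv2.imwrite("pics/w2.png",p[:,:,::-1])
E
```

```text
t 1.75 at [535.3 100.7 320.7] [ 1.799e+02 -2.000e-02  9.762e+01] F [-0.43 -0.32 -0.07] -> [-0.0005 -0.0014  0.0007] twist -0.08
```

View pics/w2.png

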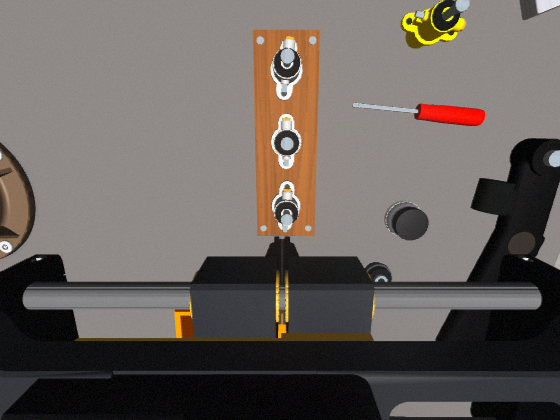

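The view shows the three cylinders: buttons near (288,55), (287,138), (286,213), with the ears roughly along the block. I'll measure rods and flanges.

```bash
python3 - <<'E'
from h import *
c=np.load("w2.npz"); p,d=c["p"],c["d"]; W=cloud(p,d,c); h=cv2.cvtColor(p,cv2.COLOR_RGB2HSV)
x,y,z=W[...,0],W[...,1],W[...,2]; ok=d>0
wood=ok&(abs(z-50)<5)&(h[...,0]<16)&(h[...,1]>100)&(y>0)
print("block",cv2.minAreaRect(W[wood][:,:2].astype(np.float32)),np.median(z[wood]),"bench",np.median(z[ok&(abs(z)<15)]))
for e in((547,68.6),(534,162.5),(521.5,256.6)):
    n=ok&(np.hypot(x-e[0],y-e[1])<48)
    t=n&(z>120)&(np.hypot(x-e[0],y-e[1])<15); q=W[t]; zt=np.percentile(q[:,2],60); q=q[abs(q[:,2]-zt)<4]
    f=n&(z>46)&(z<64)&(h[...,1]<60)&(h[...,2]>110)
    m=cv2.morphologyEx(f.astype(np.uint8),cv2.MORPH_CLOSE,np.ones((5,5)))
    F=W[f]; v,u=np.nonzero(f)
    K=c["mtx"]; r=np.stack([(u-K[0,2])/K[0,0],(v-K[1,2])/K[1,1],np.ones(len(u))],-1)@c["R"]; o=-c["R"].T@c["t"]
    P=o+r*((57-o[2])/r[:,2])[:,None]
    w,V=np.linalg.eigh(np.cov(P[:,:2].T)); a=V[:,1]*np.sign(V[1,1])
    print("rod",q.mean(0).round(1),((q[:,:2].max(0)+q[:,:2].min(0))/2).round(1),q[:,2].max().round(1),len(q),"flange",np.round(cv2.minAreaRect(P[:,:2].astype(np.float32))[0],1),np.round(cv2.minAreaRect(P[:,:2].astype(np.float32))[1:][0],1),"yaw(y axis)",np.degrees(np.arctan2(-a[0],a[1])).round(1),f.sum())
E
```

```text
block ((535.2725830078125, 161.4397735595703), (89.93647766113281, 289.4604797363281), 7.675865173339844) 50.14676974013252 bench 0.15903052065618642
rod [547.7  68.1 129.8] [548.   67.9] 131.8 119 flange [547.4  65.5] [79.2 42.4] yaw(y axis) -0.4 248
rod [535.2 161.7 129.2] [535.1 161.6] 131.3 139 flange [535.5 161.8] [42.9 71.8] yaw(y axis) 8.3 300
rod [522.6 255.3 130.9] [522.7 255.7] 133.5 177 flange [520.9 254.3] [70.1 73.3] yaw(y axis) 7.1 357
```

```bash
python3 - <<'E'
from h import *
C=np.array([535,161.7]); a=np.radians(7.68); Y=np.array([-np.sin(a),np.cos(a)])
for nm in("w1","w2","side","scene"):
  c=np.load(nm+".npz"); p,d=c["p"],c["d"]; W=cloud(p,d,c); h=cv2.cvtColor(p,cv2.COLOR_RGB2HSV)
  for k in(-1,0,1):
    e=C+95*k*Y
    r=W[...,:2]-e; R=np.hypot(r[...,0],r[...,1])
    f=(d>0)&(R<46)&(R>27)&(W[...,2]>51)&(W[...,2]<62)&(h[...,1]<60)&(h[...,2]>110)
    A=np.degrees(np.arctan2(-r[...,0],r[...,1]))[f]
    for s,m in(("+",abs(A)<50),("-",abs(A)>130)):
        if m.sum()>4:
            q=r[f][m].mean(0); q=q if s=="+" else -q
            print(nm,k,s,m.sum(),np.degrees(np.arctan2(-q[0],q[1])).round(1))
E
```

```text
w1 -1 + 86 14.5
w1 -1 - 137 3.0
w2 -1 + 78 4.3
w2 -1 - 36 2.6
w2 0 + 66 8.1
w2 0 - 71 9.1
w2 1 + 28 1.0
w2 1 - 102 1.6
side -1 + 54 11.6
side 0 + 73 13.5
side 1 + 90 6.3
side 1 - 29 -13.9
scene -1 + 22 0.8
scene -1 - 28 0.2
scene 0 + 20 1.2
scene 0 - 20 12.8
scene 1 + 19 -5.5
scene 1 - 22 4.7
```

Rods are at (547.5,68), (535,161.7) and (522.5,255.5), with tool yaw 97.7°. Fingers are shut, so I'll go above the middle rod first.

```bash
python3 -c "
from h import *
go((535,161.7,138),97.7)"
```

```text
t 1.8 at [534.4  99.  319.8] [1.800e+02 1.000e-02 9.759e+01] F [0.14 0.05 0.47] -> [0.0621 0.0089 0.1818] twist -0.11
```

Call:
carry_out(
  moves=[
    {"dx": 0.0621, "dy": 0.0085, "dz": 0.05, "twist": 0},
    {"dx": 0.0621, "dy": 0.0085, "dz": 0.13, "twist": 0},
    {"dx": 0.0621, "dy": 0.0085, "dz": 0.17, "twist": 0},
    {"dx": 0.0621, "dy": 0.0085, "dz": 0.178, "twist": 0},
    {"dx": 0.0621, "dy": 0.0085, "dz": 0.178, "twist": 0},
  ],
)

```text
t: 2.3
eef_pos: [531.4, 158.9, 136.7]
tcp_rot: [-3.131, 0.001, 1.7]
ft_force: [0.3, -0.4, 0.0]
opening: 0.006
```

```bash
cat > m.py <<'E'
import sys
from cell import *
from h import *
# wait 4 camera periods, average the readings
P=[];F=[]
for i in range(int(sys.argv[4]) if len(sys.argv)>4 else 4):
    read_camera("wrist"); s=state(); P.append(s["eef_pos"]); F.append(s["ft_force"])
m=np.mean(P,0); s=state(); R=Ro.from_euler("xyz",s["tcp_rot"])
print(np.round(P,1).tolist()); print("t",s["t"],"mean",m.round(2),"F",np.mean(F,0).round(2),"yaw",np.degrees(s["tcp_rot"][2]).round(2),"delta",(R.inv().apply(np.array([float(v) for v in sys.argv[1:4]])-m)/1000).round(4))
E
python3 m.py 535 161.7 134
```

```text
[[533.3, 159.1, 140.2], [534.7, 159.3, 142.5], [535.4, 159.5, 143.8], [535.7, 159.6, 144.4]]
t 2.5 mean [534.79 159.38 142.73] F [0.34 0.02 0.69] yaw 97.38 delta [0.0023 0.0005 0.0087]
```

Call:
carry_out(
  moves=[
    {"dx": 0.001, "dy": 0, "dz": 0.002, "twist": 0},
    {"dx": 0.002, "dy": -0.001, "dz": 0.004, "twist": 0},
    {"dx": 0.002, "dy": -0.001, "dz": 0.006, "twist": 0},
    {"dx": 0.002, "dy": -0.001, "dz": 0.008, "twist": 0},
    {"dx": 0.002, "dy": -0.001, "dz": 0.01, "twist": 0},
  ],
)

```text
t: 3.0
eef_pos: [533.4, 162.1, 131.9]
tcp_rot: [3.141, 0.0, 1.7]
ft_force: [-0.2, -0.7, -0.0]
opening: 0.002
```

```bash
python3 m.py 535 161.7 134 5
```

```text
[[533.2, 162.0, 131.5], [533.3, 162.0, 131.7], [533.3, 162.0, 131.8], [533.4, 162.1, 131.9], [533.4, 162.1, 132.0]]
t 3.25 mean [533.31 162.05 131.77] F [ 0.12 -0.08  0.36] yaw 97.42 delta [-0.0006  0.0016 -0.0022]
```

Call:
carry_out(
  moves=[
    {"dx": 0, "dy": 0.001, "dz": 0.001, "twist": 0},
    {"dx": 0, "dy": 0.001, "dz": 0.002, "twist": 0},
    {"dx": 0, "dy": 0.001, "dz": 0.003, "twist": 0},
    {"dx": 0, "dy": 0.001, "dz": 0.004, "twist": 0},
    {"dx": 0, "dy": 0.001, "dz": 0.004, "twist": 0},
  ],
)

```text
t: 3.75
eef_pos: [534.5, 162.2, 128.1]
tcp_rot: [3.141, 0.0, 1.7]
ft_force: [-0.2, -0.1, 3.2]
opening: 0.001
```

Call:
carry_out(
  moves=[
    {"dx": 0, "dy": 0, "dz": 0.001, "twist": 0},
    {"dx": 0, "dy": 0, "dz": 0.002, "twist": 0},
    {"dx": 0, "dy": 0, "dz": 0.003, "twist": 0},
    {"dx": 0, "dy": 0, "dz": 0.004, "twist": 0},
    {"dx": 0, "dy": 0, "dz": 0.004, "twist": 0},
  ],
)

```text
t: 4.25
eef_pos: [534.4, 162.2, 124.0]
tcp_rot: [3.141, 0.0, 1.7]
ft_force: [-0.6, 0.6, 2.9]
opening: 0.005
```

Contact, with drag of about 3 N. I'll continue in small steps.

Call:
carry_out(
  moves=[
    {"dx": 0, "dy": 0, "dz": 0.001, "twist": 0},
    {"dx": 0, "dy": 0, "dz": 0.002, "twist": 0},
    {"dx": 0, "dy": 0, "dz": 0.003, "twist": 0},
    {"dx": 0, "dy": 0, "dz": 0.003, "twist": 0},
  ],
)

```text
t: 4.65
eef_pos: [534.5, 162.2, 121.2]
tcp_rot: [3.141, 0.0, 1.7]
ft_force: [-0.3, 0.4, 7.9]
opening: 0.005
```

Call:
carry_out(
  moves=[
    {"dx": 0, "dy": 0, "dz": 0.001, "twist": 0},
  ],
)

```text
t: 4.75
eef_pos: [534.6, 162.3, 120.5]
tcp_rot: [3.141, 0.0, 1.7]
ft_force: [-1.9, -0.2, 9.1]
opening: 0.005
```

```bash
python3 m.py 535 161.7 120 2
```

```text
[[534.6, 162.2, 120.3], [534.6, 162.2, 120.4]]
t 4.85 mean [534.61 162.24 120.38] F [-1.85 -0.15  9.64] yaw 97.42 delta [-0.0006  0.0003  0.0004]
```

Call:
carry_out(
  moves=[
    {"dx": 0, "dy": 0, "dz": 0.001, "twist": 0},
    {"dx": 0, "dy": 0, "dz": 0.001, "twist": 0},
  ],
)

```text
t: 5.05
eef_pos: [534.7, 162.2, 119.6]
tcp_rot: [3.14, 0.0, 1.7]
ft_force: [-1.6, 1.1, 11.0]
opening: 0.006
```

```bash
python3 m.py 535 161.7 120 2
```

```text
[[534.7, 162.2, 119.6], [534.7, 162.2, 119.7]]
t 5.15 mean [534.67 162.24 119.65] F [-0.89 -0.4  11.61] yaw 97.42 delta [-0.0006  0.0003 -0.0004]
```

The middle rod climbs steadily at about 2 N/mm (7.9 → 9.6 → 11.6 N), so it binds. I'll stop there, retreat and go to the +y rod.

Call:
carry_out(
  moves=[
    {"dx": 0, "dy": 0, "dz": -0.015, "twist": 0},
    {"dx": 0.005, "dy": 0, "dz": -0.03, "twist": 0},
    {"dx": 0.03, "dy": 0, "dz": -0.035, "twist": 0},
    {"dx": 0.06, "dy": 0, "dz": -0.035, "twist": 0},
    {"dx": 0.08, "dy": 0, "dz": -0.035, "twist": 0},
  ],
)

```text
t: 5.65
eef_pos: [523.6, 242.8, 153.8]
tcp_rot: [-3.141, -0.0, 1.701]
ft_force: [-0.0, -0.4, 0.2]
opening: 0.005
```

Call:
carry_out(
  moves=[
    {"dx": 0.01, "dy": 0, "dz": 0.008, "twist": 0},
    {"dx": 0.014, "dy": 0, "dz": 0.014, "twist": 0},
    {"dx": 0.014, "dy": 0, "dz": 0.016, "twist": 0},
    {"dx": 0.014, "dy": 0, "dz": 0.017, "twist": 0},
  ],
)

```text
t: 6.05
eef_pos: [522.2, 254.6, 136.3]
tcp_rot: [-3.14, 0.0, 1.7]
ft_force: [0.3, -1.0, 0.6]
opening: 0.006
```

```bash
python3 m.py 522.5 255.5 134 5
```

```text
[[522.3, 254.6, 136.4], [522.4, 254.6, 136.7], [522.5, 254.7, 137.0], [522.5, 254.9, 137.1], [522.4, 255.0, 137.2]]
t 6.3 mean [522.4  254.76 136.89] F [-0.13 -0.06  0.16] yaw 97.39 delta [0.0007 0.0002 0.0029]
```

Call:
carry_out(
  moves=[
    {"dx": 0, "dy": 0, "dz": 0.002, "twist": 0},
    {"dx": 0, "dy": 0, "dz": 0.004, "twist": 0},
    {"dx": 0, "dy": 0, "dz": 0.006, "twist": 0},
    {"dx": 0, "dy": 0, "dz": 0.008, "twist": 0},
    {"dx": 0, "dy": 0, "dz": 0.009, "twist": 0},
  ],
)

```text
t: 6.8
eef_pos: [522.4, 255.5, 128.3]
tcp_rot: [3.141, 0.0, 1.7]
ft_force: [-0.8, -0.9, 5.6]
opening: 0.006
```

Call:
carry_out(
  moves=[
    {"dx": 0, "dy": 0, "dz": 0.001, "twist": 0},
    {"dx": 0, "dy": 0, "dz": 0.002, "twist": 0},
    {"dx": 0, "dy": 0, "dz": 0.003, "twist": 0},
    {"dx": 0, "dy": 0, "dz": 0.004, "twist": 0},
    {"dx": 0, "dy": 0, "dz": 0.005, "twist": 0},
  ],
)

```text
t: 7.3
eef_pos: [522.4, 255.5, 123.5]
tcp_rot: [3.141, 0.0, 1.701]
ft_force: [-1.5, -0.9, 6.5]
opening: 0.003
```

Call:
carry_out(
  moves=[
    {"dx": 0, "dy": 0, "dz": 0.001, "twist": 0},
    {"dx": 0, "dy": 0, "dz": 0.002, "twist": 0},
    {"dx": 0, "dy": 0, "dz": 0.003, "twist": 0},
    {"dx": 0, "dy": 0, "dz": 0.004, "twist": 0},
  ],
)

```text
t: 7.7
eef_pos: [522.4, 255.4, 119.4]
tcp_rot: [3.141, 0.0, 1.7]
ft_force: [-2.1, -1.8, 6.2]
opening: 0.003
```

Even drag. I'll go on to about 109 mm, then creep.

Call:
carry_out(
  moves=[
    {"dx": 0, "dy": 0, "dz": 0.001, "twist": 0},
    {"dx": 0, "dy": 0, "dz": 0.002, "twist": 0},
    {"dx": 0, "dy": 0, "dz": 0.003, "twist": 0},
    {"dx": 0, "dy": 0, "dz": 0.004, "twist": 0},
    {"dx": 0, "dy": 0, "dz": 0.005, "twist": 0},
  ],
)

```text
t: 8.2
eef_pos: [522.4, 255.4, 114.5]
tcp_rot: [3.141, 0.0, 1.701]
ft_force: [-1.2, -1.4, 6.4]
opening: 0.005
```

Call:
carry_out(
  moves=[
    {"dx": 0, "dy": 0, "dz": 0.001, "twist": 0},
    {"dx": 0, "dy": 0, "dz": 0.002, "twist": 0},
    {"dx": 0, "dy": 0, "dz": 0.003, "twist": 0},
    {"dx": 0, "dy": 0, "dz": 0.004, "twist": 0},
    {"dx": 0, "dy": 0, "dz": 0.005, "twist": 0},
  ],
)

```text
t: 8.7
eef_pos: [522.4, 255.4, 109.4]
tcp_rot: [3.141, 0.0, 1.7]
ft_force: [-1.9, -1.6, 6.5]
opening: 0.004
```

Call:
carry_out(
  moves=[
    {"dx": 0, "dy": 0, "dz": 0.0005, "twist": 0},
    {"dx": 0, "dy": 0, "dz": 0.001, "twist": 0},
    {"dx": 0, "dy": 0, "dz": 0.0015, "twist": 0},
    {"dx": 0, "dy": 0, "dz": 0.002, "twist": 0},
  ],
)

```text
t: 9.1
eef_pos: [522.4, 255.4, 107.4]
tcp_rot: [3.141, 0.0, 1.701]
ft_force: [-1.2, -1.0, 6.5]
opening: 0.007
```

Call:
carry_out(
  moves=[
    {"dx": 0, "dy": 0, "dz": 0.0005, "twist": 0},
    {"dx": 0, "dy": 0, "dz": 0.001, "twist": 0},
    {"dx": 0, "dy": 0, "dz": 0.0015, "twist": 0},
    {"dx": 0, "dy": 0, "dz": 0.0015, "twist": 0},
  ],
)

```text
t: 9.5
eef_pos: [522.3, 255.4, 105.9]
tcp_rot: [3.141, 0.0, 1.701]
ft_force: [-1.2, -0.2, 5.9]
opening: 0.004
```

Call:
carry_out(
  moves=[
    {"dx": 0, "dy": 0, "dz": 0.0003, "twist": 0},
    {"dx": 0, "dy": 0, "dz": 0.0006, "twist": 0},
  ],
)

```text
t: 9.7
eef_pos: [522.4, 255.5, 105.5]
tcp_rot: [3.141, 0.0, 1.701]
ft_force: [-1.2, -0.6, 9.6]
opening: 0.002
```

Force rises at 105.5, so that rod is home. Now the −y rod.

Call:
carry_out(
  moves=[
    {"dx": 0, "dy": 0, "dz": -0.02, "twist": 0},
    {"dx": -0.01, "dy": 0, "dz": -0.04, "twist": 0},
    {"dx": -0.05, "dy": 0, "dz": -0.055, "twist": 0},
    {"dx": -0.09, "dy": 0, "dz": -0.055, "twist": 0},
    {"dx": -0.13, "dy": 0.001, "dz": -0.055, "twist": 0},
  ],
)

```text
t: 10.2
eef_pos: [540.0, 125.5, 160.3]
tcp_rot: [3.141, 0.0, 1.701]
ft_force: [0.3, 1.0, -0.6]
opening: 0.002
```

Call:
carry_out(
  moves=[
    {"dx": -0.03, "dy": 0, "dz": 0.0, "twist": 0},
    {"dx": -0.045, "dy": 0, "dz": 0.005, "twist": 0},
    {"dx": -0.054, "dy": 0, "dz": 0.012, "twist": 0},
    {"dx": -0.059, "dy": 0, "dz": 0.02, "twist": 0},
    {"dx": -0.059, "dy": 0, "dz": 0.022, "twist": 0},
  ],
)

```text
t: 10.7
eef_pos: [547.1, 68.5, 136.5]
tcp_rot: [-3.14, -0.0, 1.701]
ft_force: [-0.4, -0.6, 0.3]
opening: 0.003
```

```bash
python3 m.py 547.5 68 134 5
```

```text
[[547.2, 68.8, 136.7], [547.3, 68.9, 137.2], [547.5, 69.0, 137.6], [547.6, 68.9, 137.9], [547.6, 68.9, 138.0]]
t 10.95 mean [547.44  68.9  137.47] F [ 0.11 -0.22 -0.35] yaw 97.48 delta [-0.0009 -0.0001  0.0035]
```

Call:
carry_out(
  moves=[
    {"dx": -0.001, "dy": 0, "dz": 0.002, "twist": 0},
    {"dx": -0.001, "dy": 0, "dz": 0.004, "twist": 0},
    {"dx": -0.001, "dy": 0, "dz": 0.006, "twist": 0},
    {"dx": -0.001, "dy": 0, "dz": 0.008, "twist": 0},
    {"dx": -0.001, "dy": 0, "dz": 0.009, "twist": 0},
  ],
)

```text
t: 11.45
eef_pos: [547.8, 67.1, 128.9]
tcp_rot: [3.141, 0.0, 1.7]
ft_force: [-0.6, 0.2, 3.3]
opening: 0.005
```

Call:
carry_out(
  moves=[
    {"dx": 0, "dy": 0, "dz": 0.001, "twist": 0},
    {"dx": 0, "dy": 0, "dz": 0.002, "twist": 0},
    {"dx": 0, "dy": 0, "dz": 0.003, "twist": 0},
    {"dx": 0, "dy": 0, "dz": 0.004, "twist": 0},
    {"dx": 0, "dy": 0, "dz": 0.005, "twist": 0},
  ],
)

```text
t: 11.95
eef_pos: [547.8, 67.1, 123.9]
tcp_rot: [3.141, 0.0, 1.7]
ft_force: [-1.1, -0.8, 3.9]
opening: 0.002
```

Call:
carry_out(
  moves=[
    {"dx": 0, "dy": 0, "dz": 0.001, "twist": 0},
    {"dx": 0, "dy": 0, "dz": 0.002, "twist": 0},
    {"dx": 0, "dy": 0, "dz": 0.003, "twist": 0},
    {"dx": 0, "dy": 0, "dz": 0.004, "twist": 0},
  ],
)

```text
t: 12.35
eef_pos: [547.8, 67.1, 119.8]
tcp_rot: [3.142, 0.0, 1.7]
ft_force: [0.3, 0.5, 4.7]
opening: 0.003
```

Even drag again, so it runs freely. Driving it home.

Call:
carry_out(
  moves=[
    {"dx": 0, "dy": 0, "dz": 0.001, "twist": 0},
    {"dx": 0, "dy": 0, "dz": 0.002, "twist": 0},
    {"dx": 0, "dy": 0, "dz": 0.003, "twist": 0},
  ],
)

```text
t: 12.65
eef_pos: [547.8, 67.1, 116.8]
tcp_rot: [3.142, 0.0, 1.7]
ft_force: [0.2, 0.5, 4.3]
opening: 0.005
```

Call:
carry_out(
  moves=[
    {"dx": 0, "dy": 0, "dz": 0.001, "twist": 0},
    {"dx": 0, "dy": 0, "dz": 0.002, "twist": 0},
    {"dx": 0, "dy": 0, "dz": 0.003, "twist": 0},
    {"dx": 0, "dy": 0, "dz": 0.004, "twist": 0},
    {"dx": 0, "dy": 0, "dz": 0.005, "twist": 0},
  ],
)

```text
t: 13.15
eef_pos: [547.8, 67.1, 111.8]
tcp_rot: [3.142, 0.0, 1.7]
ft_force: [-0.3, 0.0, 4.3]
opening: 0.01
```

Call:
carry_out(
  moves=[
    {"dx": 0, "dy": 0, "dz": 0.001, "twist": 0},
    {"dx": 0, "dy": 0, "dz": 0.002, "twist": 0},
    {"dx": 0, "dy": 0, "dz": 0.003, "twist": 0},
    {"dx": 0, "dy": 0, "dz": 0.0035, "twist": 0},
    {"dx": 0, "dy": 0, "dz": 0.004, "twist": 0},
  ],
)

```text
t: 13.65
eef_pos: [547.7, 67.1, 107.8]
tcp_rot: [-3.142, 0.0, 1.7]
ft_force: [-0.8, 0.9, 3.8]
opening: 0.005
```

Call:
carry_out(
  moves=[
    {"dx": 0, "dy": 0, "dz": 0.0005, "twist": 0},
    {"dx": 0, "dy": 0, "dz": 0.001, "twist": 0},
    {"dx": 0, "dy": 0, "dz": 0.0015, "twist": 0},
    {"dx": 0, "dy": 0, "dz": 0.002, "twist": 0},
  ],
)

```text
t: 14.05
eef_pos: [547.8, 67.1, 105.8]
tcp_rot: [-3.142, 0.0, 1.7]
ft_force: [-0.3, 0.7, 3.9]
opening: 0.007
```

Call:
carry_out(
  moves=[
    {"dx": 0, "dy": 0, "dz": 0.0003, "twist": 0},
    {"dx": 0, "dy": 0, "dz": 0.0006, "twist": 0},
  ],
)

```text
t: 14.25
eef_pos: [547.9, 67.1, 105.6]
tcp_rot: [3.141, 0.0, 1.7]
ft_force: [-1.1, 0.3, 8.8]
opening: 0.004
```

Both free rods are home. Now I'll open the fingers above the middle cylinder.

Call:
carry_out(
  moves=[
    {"dx": 0, "dy": 0, "dz": -0.02, "twist": 0},
    {"dx": 0.01, "dy": 0, "dz": -0.04, "twist": 0},
    {"dx": 0.04, "dy": 0, "dz": -0.055, "twist": 0},
    {"dx": 0.07, "dy": 0, "dz": -0.055, "twist": 0},
    {"dx": 0.09, "dy": -0.001, "dz": -0.055, "twist": 0},
  ],
)

```text
t: 14.75
eef_pos: [534.7, 157.6, 160.4]
tcp_rot: [3.141, 0.0, 1.701]
ft_force: [0.7, -0.1, 0.1]
opening: 0.004
```

Call:
carry_out(
  moves=[
    {"dx": 0.005, "dy": 0, "dz": 0, "twist": 0},
    {"dx": 0.006, "dy": 0, "dz": 0, "twist": 0},
    {"dx": 0.006, "dy": 0, "dz": 0, "twist": 0},
    {"dx": 0.006, "dy": 0, "dz": 0, "twist": 0},
    {"dx": 0.006, "dy": 0, "dz": 0, "twist": 0},
  ],
  grip=0.085,
)

```text
t: 15.25
eef_pos: [534.5, 161.5, 160.2]
tcp_rot: [-3.141, 0.0, 1.699]
ft_force: [-0.3, -0.4, 0.3]
opening: 0.368
```

```bash
python3 m.py 535 161.8 66 5
```

```text
[[534.5, 161.5, 160.2], [534.5, 161.7, 160.3], [534.4, 161.8, 160.3], [534.4, 161.9, 160.2], [534.4, 162.0, 160.3]]
t 15.5 mean [534.45 161.77 160.25] F [-0.01 -0.21  0.07] yaw 97.41 delta [-0.      0.0005  0.0943]
```

Call:
carry_out(
  moves=[
    {"dx": 0, "dy": 0, "dz": 0, "twist": 0},
    {"dx": 0, "dy": 0, "dz": 0.005, "twist": 0},
    {"dx": 0, "dy": 0, "dz": 0.015, "twist": 0},
    {"dx": 0, "dy": 0, "dz": 0.025, "twist": 0},
    {"dx": 0, "dy": 0, "dz": 0.035, "twist": 0},
  ],
)

```text
t: 16.0
eef_pos: [534.1, 162.2, 124.0]
tcp_rot: [-3.141, 0.0, 1.7]
ft_force: [-0.4, 1.1, -0.4]
opening: 0.889
```

Call:
carry_out(
  moves=[
    {"dx": 0, "dy": 0, "dz": 0.012, "twist": 0},
    {"dx": 0, "dy": 0, "dz": 0.024, "twist": 0},
    {"dx": 0, "dy": 0, "dz": 0.036, "twist": 0},
    {"dx": 0, "dy": 0, "dz": 0.046, "twist": 0},
    {"dx": 0, "dy": 0, "dz": 0.052, "twist": 0},
  ],
)

```text
t: 16.5
eef_pos: [534.1, 162.1, 72.1]
tcp_rot: [-3.14, 0.0, 1.7]
ft_force: [0.2, 0.4, 0.9]
opening: 0.896
```

```bash
python3 m.py 535 161.8 66 5
```

```text
[[533.9, 162.1, 71.7], [534.1, 162.1, 72.4], [534.3, 162.2, 73.0], [534.5, 162.2, 73.4], [534.6, 162.2, 73.6]]
t 16.75 mean [534.28 162.15  72.81] F [-0.27 -0.32 -0.2 ] yaw 97.42 delta [-0.0004  0.0007  0.0068]
```

Call:
carry_out(
  moves=[
    {"dx": 0, "dy": 0, "dz": 0.003, "twist": 0},
    {"dx": 0, "dy": 0, "dz": 0.006, "twist": 0},
    {"dx": 0, "dy": 0, "dz": 0.008, "twist": 0},
    {"dx": 0, "dy": 0, "dz": 0.009, "twist": 0},
    {"dx": 0, "dy": 0, "dz": 0.009, "twist": 0},
  ],
  grip=0.041,
)

```text
t: 17.25
eef_pos: [534.3, 162.2, 64.1]
tcp_rot: [-3.141, 0.0, 1.7]
ft_force: [-0.4, 0.4, 0.1]
opening: 0.531
```

Call:
carry_out(
  moves=[
    {"dx": 0, "dy": 0, "dz": 0, "twist": 0},
    {"dx": 0, "dy": 0, "dz": 0, "twist": 0},
    {"dx": 0, "dy": 0, "dz": 0, "twist": 0},
    {"dx": 0, "dy": 0, "dz": 0, "twist": 0},
  ],
  grip=0.02,
)

```text
t: 17.65
eef_pos: [534.2, 162.2, 64.3]
tcp_rot: [-3.141, 0.0, 1.7]
ft_force: [-1.0, 0.1, 2.1]
opening: 0.374
```

```bash
python3 -c "
from h import *; from cell import *
print(state()['opening']*95.1); go((535,161.8,200))"
```

```text
35.57934828202919
t 17.65 at [534.2 162.2  64.3] [-1.7998e+02  1.0000e-02  9.7420e+01] F [-1.04  0.08  2.11] -> [-0.0005  0.0007 -0.1357] twist 0
```

Gripped at 36 mm. Lifting slowly out of the hole.

Call:
carry_out(
  moves=[
    {"dx": 0, "dy": 0, "dz": -0.005, "twist": 0},
    {"dx": 0, "dy": 0, "dz": -0.012, "twist": 0},
    {"dx": 0, "dy": 0, "dz": -0.02, "twist": 0},
    {"dx": 0, "dy": 0, "dz": -0.03, "twist": 0},
    {"dx": 0, "dy": 0, "dz": -0.04, "twist": 0},
  ],
)

```text
t: 18.15
eef_pos: [534.4, 162.2, 105.3]
tcp_rot: [3.141, 0.0, 1.7]
ft_force: [-0.3, -0.7, -5.0]
opening: 0.374
```

Call:
carry_out(
  moves=[
    {"dx": 0, "dy": 0, "dz": -0.015, "twist": 0},
    {"dx": 0, "dy": 0, "dz": -0.035, "twist": 0},
    {"dx": 0, "dy": 0, "dz": -0.06, "twist": 0},
    {"dx": 0, "dy": 0, "dz": -0.08, "twist": 0},
    {"dx": 0, "dy": 0, "dz": -0.09, "twist": 0},
  ],
)

```text
t: 18.65
eef_pos: [534.7, 162.3, 196.6]
tcp_rot: [3.139, -0.0, 1.7]
ft_force: [-0.2, 0.9, -5.0]
opening: 0.372
```

```bash
python3 - <<'E'
from h import *; from cell import *
c=np.load("w1.npz"); 
for nm in("scene","side"):
    c=np.load(nm+".npz");p,d=c["p"],c["d"];W=cloud(p,d,c);h=cv2.cvtColor(p,cv2.COLOR_RGB2HSV)
    f=(d>0)&(h[...,0]>3)&(h[...,0]<18)&(h[...,1]>180)&(W[...,1]<0)&(W[...,1]>-320)&(W[...,0]>350)&(W[...,0]<700)
    for lo,hi in((66,74),(0,10)):
        q=W[f&(W[...,2]>lo)&(W[...,2]<hi)]; print(nm,lo,len(q),cv2.minAreaRect(q[:,:2].astype(np.float32)))
read_camera("wrist");p,_=read_camera("scene"); cv2.imwrite("pics/s2.png",p[:,:,::-1])
go((505,-185,190)); print(state()["opening"]*95.1)
E
```

```text
scene 66 3 ((606.95947265625, -181.81100463867188), (0.6643572449684143, 151.36172485351562), 6.709585666656494)
scene 0 36 ((602.256103515625, -179.44503784179688), (4.929370880126953, 139.78671264648438), 7.47686243057251)
side 66 683 ((501.29583740234375, -192.13827514648438), (206.74131774902344, 157.37388610839844), 6.579611301422119)
side 0 1114 ((510.2070007324219, -242.874755859375), (187.90444946289062, 57.69997024536133), 6.8054070472717285)
t 18.75 at [534.7 162.3 195.7] [179.85  -0.    97.43] F [ 0.68  0.01 -5.04] -> [-0.3405 -0.0744  0.0056] twist 0
35.72485298329952
```

View pics/s2.png

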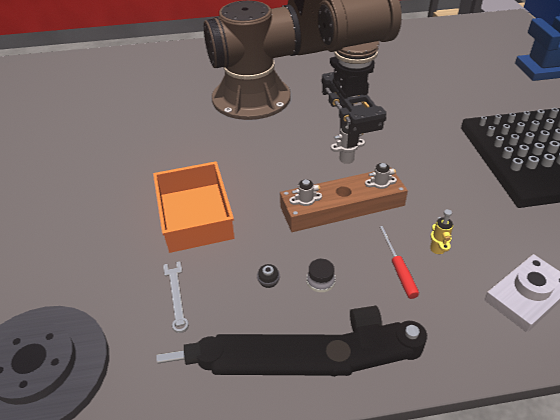

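The binding cylinder is held at (348,145), the other two are seated with rods in, and the bin is at (193,205). Carrying it over.

Call:
carry_out(
  moves=[
    {"dx": -0.015, "dy": -0.003, "dz": 0, "twist": 0},
    {"dx": -0.045, "dy": -0.01, "dz": 0, "twist": 0},
    {"dx": -0.085, "dy": -0.019, "dz": 0, "twist": 0},
    {"dx": -0.125, "dy": -0.028, "dz": 0, "twist": 0},
    {"dx": -0.165, "dy": -0.037, "dz": 0, "twist": 0},
  ],
)

```text
t: 19.25
eef_pos: [517.9, -8.2, 193.1]
tcp_rot: [-3.14, -0.0, 1.701]
ft_force: [0.5, 0.8, -5.4]
opening: 0.372
```

Call:
carry_out(
  moves=[
    {"dx": -0.04, "dy": -0.009, "dz": 0, "twist": 0},
    {"dx": -0.08, "dy": -0.018, "dz": 0, "twist": 0},
    {"dx": -0.12, "dy": -0.027, "dz": 0, "twist": 0},
    {"dx": -0.155, "dy": -0.034, "dz": 0, "twist": 0},
    {"dx": -0.175, "dy": -0.038, "dz": 0, "twist": 0},
  ],
)

```text
t: 19.75
eef_pos: [502.6, -187.7, 193.1]
tcp_rot: [-3.14, -0.001, 1.698]
ft_force: [1.0, 0.6, -4.5]
opening: 0.374
```

```bash
python3 m.py 503 -191 56 5
```

```text
[[502.8, -189.4, 193.0], [502.8, -187.5, 193.0], [502.9, -186.1, 193.1], [503.0, -185.1, 193.3], [503.3, -184.5, 193.5]]
t 20.0 mean [ 502.95 -186.49  193.19] F [ 0.28 -0.34 -4.93] yaw 97.4 delta [-0.0046 -0.0003  0.1372]
```

Call:
carry_out(
  moves=[
    {"dx": -0.003, "dy": 0, "dz": 0.01, "twist": 0},
    {"dx": -0.005, "dy": 0, "dz": 0.025, "twist": 0},
    {"dx": -0.006, "dy": 0, "dz": 0.045, "twist": 0},
    {"dx": -0.006, "dy": 0, "dz": 0.065, "twist": 0},
    {"dx": -0.006, "dy": 0, "dz": 0.08, "twist": 0},
  ],
)

```text
t: 20.5
eef_pos: [504.3, -189.7, 112.5]
tcp_rot: [-3.14, -0.001, 1.702]
ft_force: [-0.4, -0.0, -5.6]
opening: 0.372
```

Call:
carry_out(
  moves=[
    {"dx": 0, "dy": 0, "dz": 0.01, "twist": 0},
    {"dx": 0, "dy": 0, "dz": 0.02, "twist": 0},
    {"dx": 0, "dy": 0, "dz": 0.03, "twist": 0},
    {"dx": 0, "dy": 0, "dz": 0.038, "twist": 0},
    {"dx": 0, "dy": 0, "dz": 0.042, "twist": 0},
  ],
)

```text
t: 21.0
eef_pos: [504.6, -190.5, 71.6]
tcp_rot: [-3.141, -0.0, 1.701]
ft_force: [0.0, 0.6, -4.5]
opening: 0.373
```

```bash
python3 m.py 503 -191 53 5
```

```text
[[504.5, -190.5, 71.4], [504.6, -190.6, 71.9], [504.8, -190.7, 72.3], [504.9, -190.7, 72.6], [504.9, -190.7, 72.7]]
t 21.25 mean [ 504.74 -190.64   72.18] F [ 0.25  0.06 -5.27] yaw 97.42 delta [-0.0001 -0.0018  0.0192]
```

Call:
carry_out(
  moves=[
    {"dx": 0, "dy": 0, "dz": 0.004, "twist": 0},
    {"dx": 0, "dy": 0, "dz": 0.008, "twist": 0},
    {"dx": 0, "dy": 0, "dz": 0.012, "twist": 0},
    {"dx": 0, "dy": 0, "dz": 0.015, "twist": 0},
    {"dx": 0, "dy": 0, "dz": 0.017, "twist": 0},
  ],
)

```text
t: 21.75
eef_pos: [504.6, -190.6, 54.9]
tcp_rot: [-3.141, -0.0, 1.7]
ft_force: [-0.4, 0.2, -5.3]
opening: 0.373
```

Call:
carry_out(
  moves=[
    {"dx": 0, "dy": 0, "dz": 0.001, "twist": 0},
    {"dx": 0, "dy": 0, "dz": 0.002, "twist": 0},
    {"dx": 0, "dy": 0, "dz": 0.002, "twist": 0},
  ],
)

```text
t: 22.05
eef_pos: [504.7, -190.6, 53.4]
tcp_rot: [3.141, 0.0, 1.7]
ft_force: [0.5, -0.3, -4.5]
opening: 0.372
```

Call:
carry_out(
  moves=[
    {"dx": 0, "dy": 0, "dz": 0.001, "twist": 0},
    {"dx": 0, "dy": 0, "dz": 0.0015, "twist": 0},
    {"dx": 0, "dy": 0, "dz": 0.0015, "twist": 0},
  ],
)

```text
t: 22.35
eef_pos: [504.9, -190.7, 53.3]
tcp_rot: [3.141, 0.001, 1.701]
ft_force: [-4.7, 1.9, 14.6]
opening: 0.374
```

On the floor (+14.6 N). Releasing gently.

Call:
carry_out(
  moves=[
    {"dx": 0, "dy": 0, "dz": -0.0005, "twist": 0},
    {"dx": 0, "dy": 0, "dz": -0.0005, "twist": 0},
    {"dx": 0, "dy": 0, "dz": -0.0005, "twist": 0},
  ],
  grip=0.045,
)

```text
t: 22.65
eef_pos: [504.9, -190.7, 52.5]
tcp_rot: [3.141, 0.0, 1.7]
ft_force: [0.0, 0.1, -0.8]
opening: 0.466
```

Call:
carry_out(
  moves=[
    {"dx": 0, "dy": 0, "dz": 0, "twist": 0},
    {"dx": 0, "dy": 0, "dz": 0, "twist": 0},
    {"dx": 0, "dy": 0, "dz": 0, "twist": 0},
    {"dx": 0, "dy": 0, "dz": 0, "twist": 0},
    {"dx": 0, "dy": 0, "dz": 0, "twist": 0},
  ],
  grip=0.08,
)

```text
t: 23.15
eef_pos: [504.7, -190.6, 52.3]
tcp_rot: [-3.142, 0.0, 1.7]
ft_force: [0.2, -0.3, -0.2]
opening: 0.817
```

Call:
carry_out(
  moves=[
    {"dx": 0, "dy": 0, "dz": -0.01, "twist": 0},
    {"dx": 0, "dy": 0, "dz": -0.025, "twist": 0},
    {"dx": 0, "dy": 0, "dz": -0.05, "twist": 0},
    {"dx": 0, "dy": 0, "dz": -0.08, "twist": 0},
    {"dx": 0, "dy": 0, "dz": -0.12, "twist": 0},
  ],
)

```text
t: 23.65
eef_pos: [504.1, -190.3, 173.3]
tcp_rot: [-3.14, -0.001, 1.7]
ft_force: [-0.2, -0.1, 0.2]
opening: 0.841
```

Call:
carry_out(
  moves=[
    {"dx": 0, "dy": -0.02, "dz": -0.04, "twist": 0},
    {"dx": -0.03, "dy": -0.02, "dz": -0.08, "twist": 0},
    {"dx": -0.07, "dy": -0.02, "dz": -0.09, "twist": 0},
    {"dx": -0.11, "dy": -0.02, "dz": -0.09, "twist": 0},
    {"dx": -0.14, "dy": -0.02, "dz": -0.09, "twist": 0},
  ],
)

```text
t: 24.15
eef_pos: [502.8, -334.0, 263.8]
tcp_rot: [3.14, 0.002, 1.7]
ft_force: [1.0, -0.1, 0.5]
opening: 0.844
```

```bash
python3 - <<'E'
from h import *; from cell import *
read_camera("side");read_camera("side"); o=[]
for n in("scene","side"):
    c=camera_info(n);p,d=read_camera(n); o.append(p[60:360,:430] if n=="scene" else p[120:420,130:560]); W=cloud(p,d,c)
    for e in((547.5,68),(535,162),(522.5,255.5),(504,-190)):
        r=np.hypot(W[...,0]-e[0],W[...,1]-e[1]); q=W[(d>0)&(r<20)]; t=q[q[:,2]>q[:,2].max()-8]; print(n,e,q[:,2].max().round(1),t.mean(0).round(1))
cv2.imwrite("pics/end.png",np.vstack(o)[:,:,::-1]); print(state()["t"],state()["eef_pos"],state()["ft_force"])
E
```

```text
scene (547.5, 68) 107.7 [550.7  67.7 103.1]
scene (535, 162) 54.7 [526.8 162.2  49.5]
scene (522.5, 255.5) 110.3 [523.5 256.7 105.3]
scene (504, -190) 112.7 [ 507.1 -189.8  109.7]
side (547.5, 68) 106.1 [544.9  71.1 101.5]
side (535, 162) 51.4 [544.2 157.6  47.7]
side (522.5, 255.5) 106.8 [518.6 258.  102.1]
side (504, -190) 111.9 [ 503.9 -188.8  108.8]
24.35 [ 502.53888609 -331.92762158  262.47067779] [-0.66505631  1.02735876  0.15784585]
```

View pics/end.png

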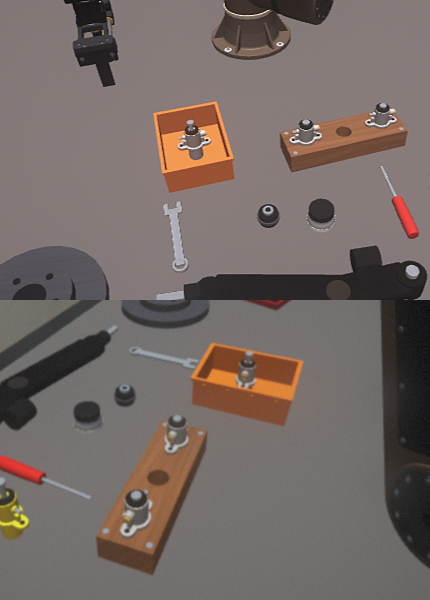

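The end view shows the rejected cylinder standing in the bin, both others seated with rods home, and the bystanders where they were. Handing in.

```bash
python3 -c "
from cell import *
print(job_done())"
```

```text
the job is handed in; nothing more can be done
None
```

The job is handed in at about 24 s of the 61 s allowed; `job_done()` reports no verdict, so the result rests on my own checks.

- **Binding cylinder (middle hole):** The rod was free at first at about 3 N, then climbed roughly 2 N per mm to 11.6 N. I stopped there, about 11 mm in. I lifted the cylinder out, lowered it until the bin floor pushed back (14.6 N) and released it. The final pictures show it standing in the orange bin.
- **Free-running cylinders (outer two):** They dragged an even 6 N and 4 N and met a firm stop at about 105.5 mm above the bench, where 105 mm is fully home. The last pictures show both still seated.
- **Forces and bystanders:** The highest reading during pushing was 11.6 N, though force is only reported at the end of each move. The screwdriver, spanner, grease jar and bush look unmoved in the pictures.

**Disagreements:** In the last check the scene camera read the +y rod about 2.6 mm higher than the −y one; the side camera made that 0.7 mm. The scene camera also read 1.7 mm high on that rod at the start. I relied on the push stops, which agreed within 0.1 mm.

One move call was refused for a missing `twist` value; it moved nothing.

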